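# Cap a pile of core laminations and clip on its job tag

## Robot

A 6-joint arm with a two-finger parallel gripper is mounted at the origin on the work surface. World frame = base frame: x ahead of the robot, y to its left, z up, the work surface at z = 0. Lengths are in m, angles in rad, forces in N, time in s.
With the tool pointing down it reaches from about 0.25 to 0.85 m from the base axis. Payload 12.5 kg.
Tool frame: the origin (TCP) lies at the very end of the fingers, on their centre line; the grasp point (between the pads) lies 19 mm behind it; z points along the fingers, y is the direction in which the jaws open and shut (so a half turn about z gives the same grasp; the last joint's range is limited). The gripper opens to 93 mm and grips with 3 to 60 N. Pads are 15 mm wide; open, the fingers measure 128 mm over their backs; the gripper's body (75 mm by 188 mm) begins 65 mm behind the grasp point.
Start: joints at [1.121, 0.351, 1.652, -0, 1.139, -0.085], TCP at [0.196, 0.514, 0.219] pointing down, gripper open.
Joint ranges: [-2.75, 2.75], [-0.79, 2.1], [0.01, 2.65], [-1.57, 4.71], [0.07, 3.14], [-2.87, 2.87]. Speed limits (rad/s): [2.22, 2.22, 2.79, 3.14, 3.14, 3.14].

## Interface

Orientations are given as a rotation vector (axis times angle).
In Python, from cell import env gives the robot as it stands.
- The arm moves only by the tool apply_moves, never from a script. Its argument "plan" is a list of rows, each a list of 5 numbers: the shift along the tool's x, y, z in mm, then the turn about the tool's z in rad, then the closure, from 0 (fully open) to 1 (shut). A call has 1 to 10 rows; each row is the pose to reach, as a shift and turn from the pose measured when the call began, along the tool's axes at that moment; what a row does not reach only later rows make up. A row lasts 1/10 s, in which the tool goes at most 50 mm and 8.59 degrees, less where a joint would pass 70% of its speed; a pose out of reach is approached as far as the arm can. A call with a gripper value outside its range is refused whole. The fingers move at their own pace and stop on an object; "squeeze" is the grip in N (left out, the last holds). Time passes only in rows, so rows that repeat a pose let the fingers close. It gives the time, the measured TCP pose, the force and the opening at its end, in the units of the state.
- env.sense(): the state, without advancing time (a new reading comes with each control period).
- env.get_image(name): name is "side" or "top"; returns a dict with "frame" (420x560x3 uint8, red, green, blue), "fovy" (degrees; the focal length in pixels is half the picture's height over the tangent of half this angle, whatever the lens; pixels are square), "cx", "cy" (the principal point, pixels), "cam_to_world" (4x4, takes a point from camera to world coordinates). Camera axes: x right, y down, z forward; pixel columns grow to the right and rows downward; lengths in m; the calibration is good to about 2 mm. A picture is of the moment at which its call begins. There is no depth.
- env.close_job(): hands the job in, once; it reports no verdict.
Trained networks look in a picture, given as the dict that the camera call returned (one of the last four; its "shot" number tells which), for a name from the list of things; names that differ only in an ending like _2 or _b are one class to them, and where a whole thing is asked for, a point or a joint stands for the part that bears it (a point fixed in the world has none). Each returns a list of dicts, best first, with "p" (0 to 1); they miss things now and then, are a little off and sometimes report something else, mostly with a low value. They report only what shows in the picture. A call takes as long as a camera call. They do not tell look-alikes from the thing itself.
- env.cut_out(thing, picture): "region" (420x560 bool, what is visible of it) and "at" ([column, row] as shares, 0 to 1, of the picture: columns of its width, rows of its height, amid what is visible of it).
- env.place_of(thing, picture): "at" ([column, row] as shares, 0 to 1, of the picture: columns of its width, rows of its height: a listed point, or the origin of a listed thing).
The state is a dict: "time_s": time; "joint_positions": joint angles; "joint_vel": joint speeds; "joint_torque": joint torques, N m; "tcp_pos": TCP position; "ee_rot": TCP orientation; "wrist_force": force on the tool from outside, world axes, zero at the start; "torque": the same for the moment, N m; "width": opening from 0.0 (shut) to 1.0 (fully open).
Only numpy, scipy, OpenCV 4.12 (cv2) and the standard library are available. Lean on these libraries where they do the work, as an engineer would, in place of code of your own. Each camera call takes 0.05 s, during which the arm holds its last target. There are 200 camera calls.

## Task

Take the aluminium pressure plate off the sloping rack by its bar handle and lower it gently onto the pile of core laminations, whose height is not known, until you feel it touch; it must lie flat, centred on the pile with its edges lined up, and must not be dropped or pressed hard when you let go. Then, to mark the pile as closed, fetch the steel job tag, push its eye in past the sprung gate of the snap hook on the stand so that the gate closes again, and leave the tag hanging there. Leave everything else on the bench where it is.

Things in the scene. Friction and masses are not known exactly. Their poses are not given: they have to be found in the camera images.
- plate: Loose aluminium pressure plate, 100 (its x) x 140 (its y) x 10 mm, about 0.5 kg. Origin: centre of the underside; z is normal to the plate, out of the handle side. A straight bar handle runs along the plate's y through its middle: bar 16 mm wide (x), 90 mm long, 16 mm deep, from 40 to 56 mm above the underside, on two legs (10 mm thick along y) at y = +-35 mm, so the middle 60 mm of the bar is open beneath. It starts lying on the rack, tilted 35 degrees with the rack's slope.
- rack: Fixed wooden rack with a board that slopes at 35 degrees: it rises along the rack's x, its face looks up and towards -x. A ledge 10 mm thick at the low edge, standing 8 mm above the board, keeps the plate from sliding off. Footprint 140 x 170 mm, top about 120 mm. Origin: centre of the underside; the middle of the plate's underside lies 75 mm above it.
- base: Fixed wooden base, 150 (x) x 190 (y) x 25 mm, with thin steel strips along its two long edges; origin at the centre of its underside, z up. On it stands the immovable pile of E-shaped steel laminations, 100 (x) x 140 (y) mm, centred on the base and parallel to it (the same outline as the plate). The pile's flat top lies somewhere between 40 and 90 mm above the base's underside: its height differs every time and is not reported.
- tag: Loose steel job tag, about 0.09 kg, lying flat: a block 72 (x) x 30 (y, up to 32 at its eye end) x 16 mm (z) with a flat rectangular wire eye beyond its +x end. Origin: centre of the block's underside, block from x = -36 to +38 mm. Eye of 6 mm round wire, in the plane z = 8 mm: its sides at y = +-16 mm, its far bar across y at x = 90 mm; opening 26 mm wide, about 49 mm long.
- tag_eye (a point): Middle of the far bar of the tag's eye (tag frame 90, 0, 8 mm).
- stand: Fixed stand with a steel snap hook. Origin on the underside, straight below the nose; z up; x points from the mouth inward: push along +x. Hook of 8 mm bar in the x-z plane: bottom bar axis at z 150, x 0 to 50; nose at x 0 up to z 166; spine x 50; top bar axis z 235 mm. Column 18 mm thick, 260 mm tall, at x 75, y 50, foot 12 mm thick, x 20 to 110, y -45 to 85 mm.
- hook_nose (a point): Top of the hook's nose (stand frame 0, 0, 166 mm), the lower lip of the mouth.
- hook_bowl (a point): Point inside the hook's bottom, 20 mm in from the nose, where the axis of the eye's wire lies when it rests on the bottom bar (stand frame 20, 0, 157 mm); axes as the stand's.
- gate (a joint): Angle (rad) of the hook's 7 mm thick gate: 0 closed (hanging straight down at stand x = 0, from its hinge at 225 mm to its tip at 169 mm, 3 mm above the nose), growing to 0.85 as the tip swings inward. A spring closes it; pushed near the tip it needs about 1 to 3 N. A level eye bar pushed in at about 173 mm height is past the tip once some 35 mm inside the nose and lowered.
- screwdriver: Bystander: loose screwdriver, 200 mm long, lying; leave it where it is.
- hammer: Bystander: loose hammer, 260 mm long, lying; leave it where it is.
- core: Bystander: loose small U-shaped core block, 40 x 30 x 36 mm; leave it where it is.
- jar: Bystander: loose closed jar, 72 mm across, 100 mm tall; leave it where it is.
- bobbin: Bystander: loose empty wooden bobbin, 90 mm across, 80 mm tall; leave it where it is.
- mug: Bystander: loose white mug, 80 mm across, 90 mm tall; leave it where it is.
- former: Bystander: loose open wooden coil former, 110 x 90 x 60 mm; leave it where it is.
There are look-alikes about, which are no part of the job. Of the things shaped like the rack, the wooden one is meant.

How it is judged:
By the outcome, as a careful person would: the job done as asked, in the order asked, and still so for the second after the job is handed in, with the robot touching nothing.
It also fails if it takes over 69 s, if anything falls off the work surface, if the arm or the gripper's body presses on something with over 40 N, if the wrist force passes 120 N, or if a joint passes its speed limit or range.

## Working session

There is one attempt and no reset: what is moved stays moved. The work goes in short steps, Python scripts to look and compute and a tool call to move; the robot and the scene stay as the last step left them, time stands still between calls to the robot, and variables do not carry over. Pictures are saved under pics/ and viewed, about 8 in all and at most 12, crops included, and the job is handed in when it is done.

Besides the shell and the picture viewer there is one more tool, called after ">>>" as name(argument=value, ...) on one line, values as JSON. apply_moves: Moves the arm, as the interface text tells. Its arguments: {"type":"object","properties":{"plan":{"type":"array"},"squeeze":{"type":"number"}},"required":["plan"]}

```bash
ls; mkdir -p pics
cat > h.py <<'E'
import numpy as np, cv2
from scipy.spatial.transform import Rotation as R
from cell import env
def K(p):
    f=p['frame'].shape[0]/2/np.tan(np.radians(p['fovy'])/2); return f,p['cx'],p['cy']
def ray(p,uv):
    f,cx,cy=K(p); T=np.array(p['cam_to_world']); d=T[:3,:3]@np.array([(uv[0]-cx)/f,(uv[1]-cy)/f,1]); return T[:3,3],d/np.linalg.norm(d)
def onz(p,uv,z):
    o,d=ray(p,uv); return o+d*(z-o[2])/d[2]
def proj(p,X):
    f,cx,cy=K(p); T=np.array(p['cam_to_world']); c=(np.atleast_2d(X)-T[:3,3])@T[:3,:3]; return np.c_[cx+f*c[:,0]/c[:,2],cy+f*c[:,1]/c[:,2]]
def tri(a,ua,b,ub):
    o1,d1=ray(a,ua);o2,d2=ray(b,ub)
    s=np.linalg.lstsq(np.c_[d1,-d2],o2-o1,rcond=None)[0]; x=o1+s[0]*d1;y=o2+s[1]*d2
    return (x+y)/2,np.linalg.norm(x-y)
def px(d): return np.array(d['at'])*[560,420]
def save(p,n,crop=None,k=1):
    im=p['frame'][:,:,::-1].copy()
    if crop: im=im[crop[1]:crop[3],crop[0]:crop[2]]
    cv2.imwrite('pics/'+n,cv2.resize(im,None,fx=k,fy=k,interpolation=cv2.INTER_CUBIC))
E
python3 - <<'E'
from h import *
np.set_printoptions(precision=3,suppress=True)
s=env.get_image('side');t=env.get_image('top')
import pickle; pickle.dump((s,t),open('p0.pkl','wb'))
save(s,'s0.png',k=1.4);save(t,'t0.png',k=1.4)
for n,p in(('s',s),('t',t)):
    print(n,p['fovy'],p['cx'],p['cy'],np.array(p['cam_to_world']).round(3).tolist())
    for th in 'plate rack base tag tag_eye stand hook_nose hook_bowl screwdriver hammer'.split():
        print(th,[(px(d).round(1).tolist(),round(d['p'],2)) for d in env.place_of(th,p)][:4],[px(d).round().tolist() for d in env.cut_out(th,p)][:4])
print(env.sense())
E
```

```text
pics
s 53.50250071578654 279.65168362776404 203.649758185007 [[0.973, -0.161, 0.164, 0.338], [-0.23, -0.688, 0.688, -0.857], [0.002, -0.708, -0.707, 1.0], [0.0, 0.0, 0.0, 1.0]]
plate [([318.3, 285.0], 0.83)] [[316.0, 283.0], [326.0, 169.0]]
rack [([244.6, 384.9], 0.86), ([318.4, 299.6], 0.74)] [[246.0, 382.0], [323.0, 308.0]]
base [([267.0, 167.8], 0.61)] [[264.0, 162.0]]
tag [([254.1, 238.8], 0.55), ([271.9, 204.0], 0.26), ([337.2, 390.0], 0.2)] [[257.0, 239.0], [366.0, 261.0]]
tag_eye [([280.3, 242.2], 0.8)] [[253.0, 241.0], [271.0, 201.0]]
stand [([302.4, 237.5], 0.97)] [[317.0, 219.0]]
hook_nose [([305.4, 201.7], 0.75), ([255.5, 141.0], 0.72), ([336.9, 386.4], 0.66)] [[318.0, 217.0]]
hook_bowl [([312.3, 199.8], 0.93), ([365.1, 270.6], 0.49)] [[317.0, 219.0]]
screwdriver [([212.2, 189.9], 0.73)] [[225.0, 190.0]]
hammer [([227.2, 312.3], 0.82), ([256.5, 140.0], 0.51)] [[211.0, 317.0]]
t 51.02084473325285 278.52455570140484 211.8334310391361 [[-0.005, -0.988, 0.151, 0.344], [-1.0, 0.005, -0.006, 0.006], [0.005, -0.151, -0.988, 1.423], [0.0, 0.0, 0.0, 1.0]]
plate [([364.4, 198.9], 0.
[... 466 characters left out ...]
 200.9], 0.26)] [[277.0, 176.0]]
hook_nose [([294.6, 188.8], 0.81)] [[276.0, 177.0], [357.0, 292.0]]
hook_bowl [([292.5, 180.2], 0.72)] [[279.0, 176.0]]
screwdriver [([124.0, 212.6], 0.55)] [[211.0, 264.0]]
hammer [([352.9, 280.6], 0.82)] [[357.0, 291.0]]
{'time_s': 2.1, 'joint_positions': array([ 1.121,  0.351,  1.652,  0.   ,  1.139, -0.085]), 'joint_vel': array([-0.001,  0.003,  0.001,  0.003,  0.001, -0.001]), 'joint_torque': array([  0.002, -49.727, -28.547,   0.07 ,   0.022,  -0.   ]), 'tcp_pos': array([0.196, 0.514, 0.219]), 'ee_rot': array([-0.57 , -3.089,  0.   ]), 'wrist_force': array([-0.618,  0.139, -0.387]), 'torque': array([-0.015, -0.027, -0.076]), 'width': 1.0014208079056308}
```

View pics/s0.png

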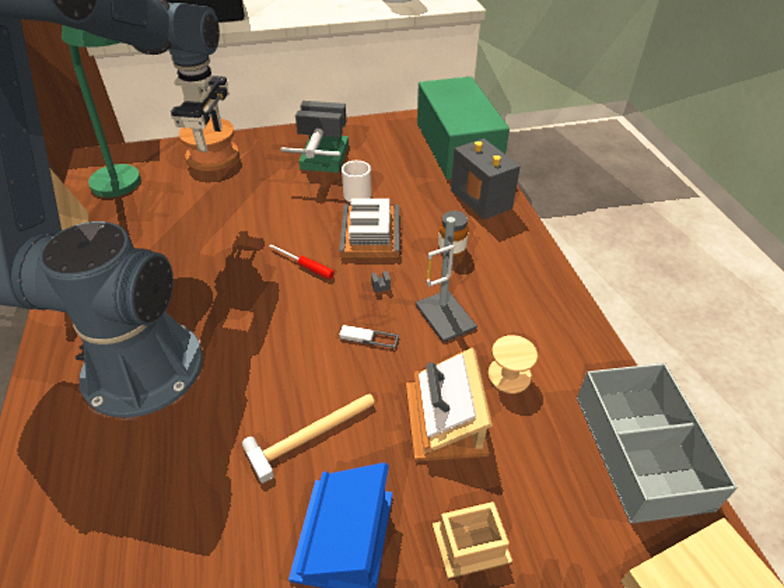

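View pics/t0.png

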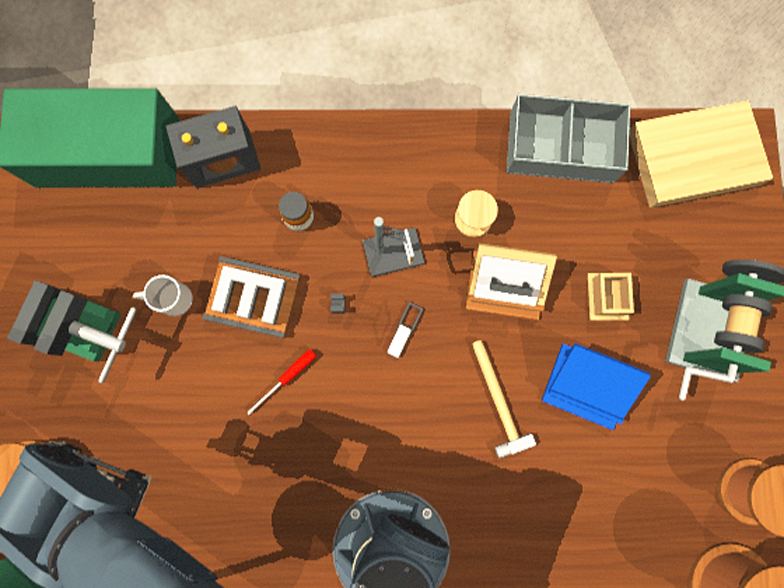

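```bash
cat >> h.py <<'E'
from scipy.optimize import minimize
def box(x0,x1,y0,y1,z0,z1): return np.array([[x,y,z] for x in(x0,x1) for y in(y0,y1) for z in(z0,z1)])/1000
def render(p,boxes,S=4):
    m=np.zeros((420*S,560*S),np.uint8)
    for b in boxes:
        q=proj(p,b); q=(q+.5)*S-.5
        cv2.fillConvexPoly(m,cv2.convexHull(np.round(q*16).astype(np.int32)),255,cv2.LINE_8,4)
    return cv2.resize(m,(560,420),interpolation=cv2.INTER_AREA)/255.
def fit(views,boxf,x0,steps,w=None):
    def loss(x): return sum(np.abs(render(p,boxf(x))-r).sum() for p,r in views)
    for _ in range(3):
        sim=np.vstack([x0]+[x0+np.eye(len(x0))[i]*steps[i] for i in range(len(x0))])
        o=minimize(loss,x0,method='Nelder-Mead',options=dict(initial_simplex=sim,xatol=1e-4,fatol=.1,maxiter=400)); x0=o.x; steps=np.array(steps)/2
    return x0,o.fun,[r.sum() for _,r in views]
def pose(bs,x,y,z,yaw,tilt=0):
    M=R.from_euler('z',yaw)*R.from_euler('y',-tilt)
    return [M.apply(b)+[x,y,z] for b in bs]
PL=[box(-50,50,-70,70,0,10),box(-8,8,-45,45,40,56),box(-8,8,-40,-30,10,40),box(-8,8,30,40,10,40)]
TAG=[box(-36,38,-15,15,0,16),box(36,93,-19,-13,5,11),box(36,93,13,19,5,11),box(87,93,-19,19,5,11)]
def BASE(h): return [box(-75,75,-95,95,0,25),box(-50,50,-70,70,25,h*1000)]
STAND=[box(20,110,-45,85,0,12),box(66,84,41,59,0,260)]+[box(-4,54,-4,4,146,154),box(-4,4,-4,4,150,166),box(46,54,-4,4,150,235),box(-4,54,-4,4,231,239),box(-3.5,3.5,-4,4,169,225)]
E
cat > m.py <<'E'
from h import *
import pickle
np.set_printoptions(precision=4,suppress=True)
s=env.get_image('side');t=env.get_image('top')
reg={}
seed=dict(plate=[(316,283),(363,199)],base=[(264,162),(177,211)],tag=[(257,239),(288,239)],stand=[(317,219),(277,176)])
for th in seed:
    reg[th]=[]
    for p,c in zip((s,t),seed[th]):
        d=env.cut_out(th,p); d=min(d,key=lambda d:np.hypot(*(px(d)-c))); reg[th].append((p,d['region'])); print(th,px(d),d['p'],d['region'].sum())
pickle.dump((s,t,reg),open('p1.pkl','wb'))
x,_=tri(s,(318.3,285),t,(364.4,198.9)); print('plate tri',x,_)
print('base z0',onz(s,(267,167.8),0),onz(t,(178.3,213.4),0))
print('nose',tri(s,(305.4,201.7),t,(294.6,188.8)),'bowl',tri(s,(312.3,199.8),t,(292.5,180.2)),'stand0',onz(s,(302.4,237.5),0),onz(t,(289.2,197.5),0))
print('tag',onz(s,(254.1,238.8),0),onz(t,(286.2,242.9),0),'eye',onz(s,(280.3,242.2),.008),onz(t,(299.4,221.1),.008))
e=onz(t,(299.4,221.1),.008);o=onz(t,(286.2,242.9),0);ty=np.arctan2(*(e-o)[1::-1])
r35=np.radians(35)
print('PLATE',fit(reg['plate'],lambda v:pose(PL,v[0],v[1],v[2],v[3],-r35 if 0 else r35),np.array([*x,-.1]),[.01,.01,.01,.1]))
b=onz(t,(178.3,213.4),0)
print('BASE',fit(reg['base'],lambda v:pose(BASE(v[3]),v[0],v[1],0,v[2]),np.array([b[0],b[1],-.1,.06]),[.01,.01,.1,.01]))
print('TAG',fit(reg['tag'],lambda v:pose(TAG,v[0],v[1],0,v[2]),np.array([o[0],o[1],ty]),[.01,.01,.1]))
q=onz(t,(289.2,197.5),0)
for y0 in (-.1,.2,.5): print('STAND',fit(reg['stand'],lambda v:pose(STAND,v[0],v[1],0,v[2]),np.array([q[0],q[1],y0]),[.01,.01,.1]))
E
python3 m.py
```

```text
plate [316.68  284.088] 0.67 1741
plate [365.288 199.71 ] 0.59 1388
base [264.32  159.516] 0.81 1617
base [174.608 212.52 ] 0.67 2918
tag [253.12  238.014] 0.87 324
tag [285.824 238.182] 0.87 228
stand [315.224 219.912] 0.78 1399
stand [276.08  176.106] 0.57 1185
plate tri [ 0.5875 -0.2701  0.07  ] 0.006764360575134038
base z0 [0.5683 0.3118 0.    ] [0.5583 0.3253 0.    ]
nose (array([ 0.6061, -0.0487,  0.1612]), np.float64(0.0016479292398008402)) bowl (array([ 0.6306, -0.0427,  0.1582]), np.float64(0.0021925511223450816)) stand0 [ 0.6058 -0.0453  0.    ] [ 0.6095 -0.0375  0.    ]
tag [ 0.457 -0.016  0.   ] [ 0.4601 -0.0264  0.    ] eye [ 0.5321 -0.0546  0.008 ] [ 0.53   -0.0696  0.008 ]
PLATE (array([ 0.5877, -0.2649,  0.0757, -0.1515]), np.float64(136.4156862745098), [np.int64(1741), np.int64(1388)])
BASE (array([ 0.5616,  0.3177, -0.2285,  0.0646]), np.float64(224.39607843137253), [np.int64(1617), np.int64(2918)])
TAG (array([ 0.4577, -0.0206, -0.4583]), np.float64(199.32156862745097), [np.int64(324), np.int64(228)])
STAND (array([ 0.6097, -0.0427,  0.2224]), np.float64(316.2392156862745), [np.int64(1399), np.int64(1185)])
STAND (array([ 0.6097, -0.0426,  0.2251]), np.float64(316.9333333333333), [np.int64(1399), np.int64(1185)])
STAND (array([ 0.6097, -0.0427,  0.2222]), np.float64(316.1764705882353), [np.int64(1399), np.int64(1185)])
```

```bash
cat > ov.py <<'E'
from h import *
import pickle
def wire(p,groups,S):
    im=cv2.resize(p['frame'][:,:,::-1],None,fx=S,fy=S,interpolation=cv2.INTER_CUBIC)
    for bs,c in groups:
        for b in bs:
            q=(proj(p,b)+.5)*S-.5
            for i in range(8):
                for j in range(i):
                    if bin(i^j).count('1')==1: cv2.line(im,*[tuple(int(round(v*16)) for v in q[k]) for k in(i,j)],c,1,cv2.LINE_AA,4)
    return im
def crops(p,groups,cs,S,w=100,h=75):
    im=wire(p,groups,S); return np.hstack([im[max(0,int((y-h/2)*S)):int((y+h/2)*S),max(0,int((x-w/2)*S)):int((x+w/2)*S)] for x,y in cs])
E
python3 - <<'E'
from ov import *
s,t,reg=pickle.load(open('p1.pkl','rb'))
G=[(pose(PL,.5877,-.2649,.0757,-.1515,np.radians(35)),(0,255,0)),(pose(BASE(.0646),.5616,.3177,0,-.2285),(255,255,0)),(pose(TAG,.4577,-.0206,0,-.4583),(255,0,255)),(pose(STAND,.6097,-.0427,0,.2224),(0,255,255))]
a=crops(s,G,[(316,283),(264,162)],4);b=crops(s,G,[(262,239),(317,215)],4)
c=crops(t,G,[(363,199),(177,211)],4);d=crops(t,G,[(288,232),(280,176)],4)
for n,i in(('a',np.vstack([a,b])),('b',np.vstack([c,d]))): print(i.shape);cv2.imwrite(f'pics/ov_{n}.png',i)
E
```

```text
(600, 800, 3)
(600, 800, 3)
```

View pics/ov_a.png

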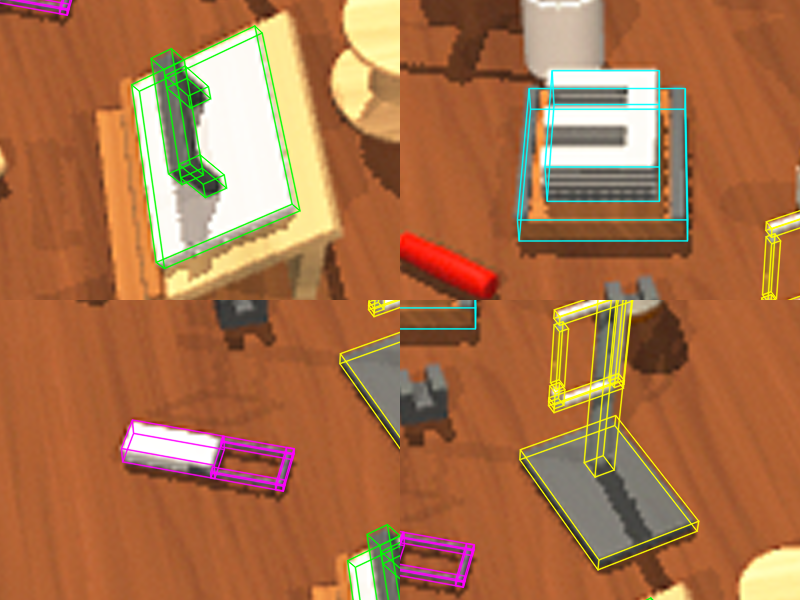

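View pics/ov_b.png

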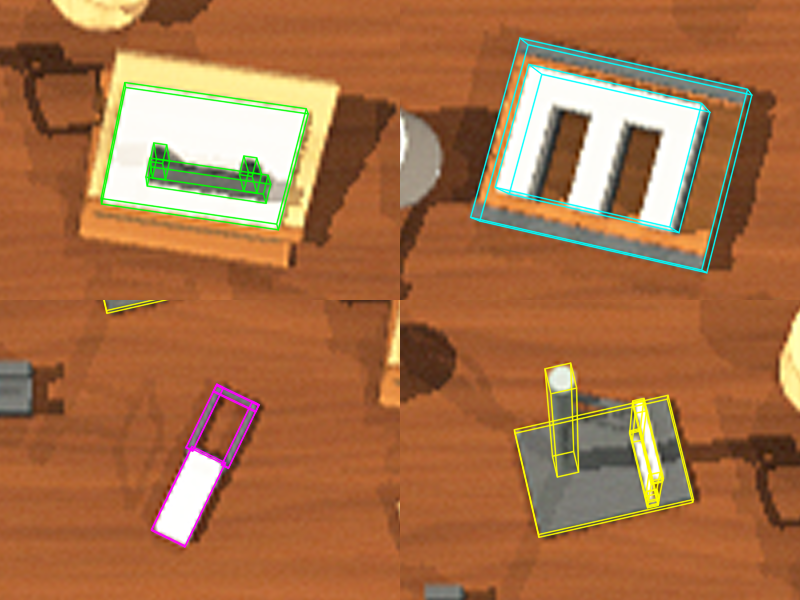

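```bash
cat > go.py <<'E'
import sys
from h import *
# args: x y z (mm, TCP) ; yaw (rad) of tool-y axis modulo pi
x,y,z,yaw=map(float,sys.argv[1:5])
s=env.sense(); M=R.from_rotvec(s['ee_rot']).as_matrix(); p=np.array(s['tcp_pos'])*1000
d=M.T@(np.array([x,y,z])-p)
now=np.arctan2(M[1,1],M[0,1]); dy=(yaw-now+np.pi/2)%np.pi-np.pi/2
print('shift',d.round(1),'turn',round(-dy,3),'alt',round(-dy+np.sign(dy)*np.pi,3),'q',s['joint_positions'].round(2),'t',s['time_s'],'z axis',M[:,2].round(3),'tcp',p.round(1),'F',s['wrist_force'].round(2),'T',s['torque'].round(3),'w',round(s['width'],3))
E
python3 go.py 560.5 -260.7 180 -.1515
```

```text
shift [-616.6 -593.6   38.6] turn 1.357 alt -1.784 q [ 1.12  0.35  1.65  0.    1.14 -0.08] t 2.6 z axis [-0. -0. -1.] tcp [196.2 513.8 218.6] F [-0.67 -0.65 -0.07] T [-0.009  0.013 -0.029] w 1.001
```

>>> apply_moves(plan=[[-617, -594, 0, 1.357, 0.655], [-617, -594, 0, 1.357, 0.655], [-617, -594, 0, 1.357, 0.655], [-617, -594, 0, 1.357, 0.655], [-617, -594, 0, 1.357, 0.655], [-617, -594, 0, 1.357, 0.655], [-617, -594, 0, 1.357, 0.655], [-617, -594, 0, 1.357, 0.655], [-617, -594, 0, 1.357, 0.655], [-617, -594, 0, 1.357, 0.655]], squeeze=10)

```text
time_s: 3.6
tcp_pos: [0.4095, 0.0593, 0.219]
ee_rot: [2.388, 2.041, 0.001]
wrist_force: [0.4, 0.3, 0.3]
width: 0.344
```

```bash
python3 go.py 560.5 -260.7 180 -.1515
```

```text
shift [-292.5  199.    39.1] turn -0.005 alt 3.137 q [0.03 0.1  1.98 0.   1.07 0.19] t 3.6 z axis [ 0.001  0.    -1.   ] tcp [409.5  59.3 219. ] F [0.4  0.26 0.29] T [-0.014  0.017  0.024] w 0.344
```

>>> apply_moves(plan=[[-292, 199, 0, -0.005, 0.655], [-292, 199, 0, -0.005, 0.655], [-292, 199, 0, -0.005, 0.655], [-292, 199, 0, -0.005, 0.655], [-292, 199, 0, -0.005, 0.655], [-292, 199, 0, -0.005, 0.655], [-292, 199, 20, -0.005, 0.655], [-292, 199, 70, -0.005, 0.655], [-292, 199, 80, -0.005, 0.655], [-292, 199, 80, -0.005, 0.655]])

```text
time_s: 4.6
tcp_pos: [0.5594, -0.2591, 0.1372]
ee_rot: [-2.38, -2.044, 0.001]
wrist_force: [0.2, 0.6, 0.6]
width: 0.348
```

```bash
python3 go.py 560.5 -260.7 100 -.1515
python3 - <<'E'
from ov import *
s=env.get_image('side');t=env.get_image('top')
pickle.dump((s,t),open('p2.pkl','wb'))
G=[(pose(PL,.5877,-.2649,.0757,-.1515,np.radians(35)),(0,255,0))]
cv2.imwrite('pics/g1.png',np.hstack([crops(s,G,[(316,270)],4),crops(t,[],[(363,205)],4)]))
E
```

```text
shift [-1.5  1.5 37.2] turn 0.0 alt -3.142 q [-0.51  0.56  1.54  0.    1.04 -0.36] t 4.6 z axis [-0.003  0.003 -1.   ] tcp [ 559.4 -259.1  137.2] F [0.19 0.58 0.57] T [-0.079  0.052 -0.   ] w 0.348
```

View pics/g1.png

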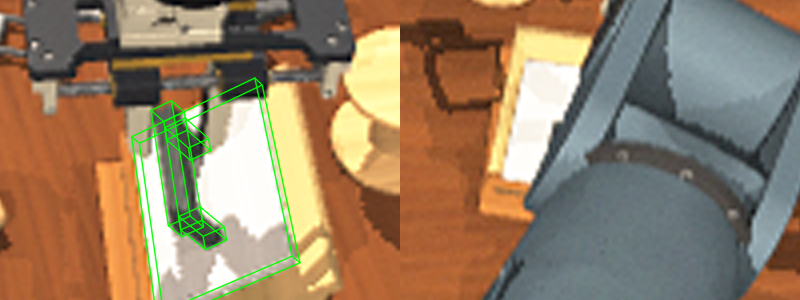

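>>> apply_moves(plan=[[-1.5, 1.5, 15, 0, 0.655], [-1.5, 1.5, 25, 0, 0.655], [-1.5, 1.5, 33, 0, 0.655], [-1.5, 1.5, 37, 0, 0.655], [-1.5, 1.5, 37, 0, 0.655]])

```text
time_s: 5.2
tcp_pos: [0.5622, -0.261, 0.1032]
ee_rot: [2.382, 2.048, 0.001]
wrist_force: [-0.5, -0.5, -0.7]
width: 0.345
```

```bash
python3 go.py 560.5 -260.7 100 -.1515
python3 - <<'E'
from ov import *
s=env.get_image('side')
pickle.dump(s,open('p3.pkl','wb'))
tc=env.sense()['tcp_pos'];
G=[(pose([box(-2,2,-20,20,-1,0)],*tc,-.1515+np.pi/2),(0,0,255))]
cv2.imwrite('pics/g2.png',crops(s,G,[(316,270)],6,90,90))
E
```

```text
shift [ 0.1 -1.7  3.2] turn 0.001 alt -3.141 q [-0.51  0.61  1.56  0.    0.98 -0.36] t 5.2 z axis [ 0.001  0.    -1.   ] tcp [ 562.2 -261.   103.2] F [-0.54 -0.46 -0.69] T [-0.024  0.105  0.017] w 0.345
```

View pics/g2.png

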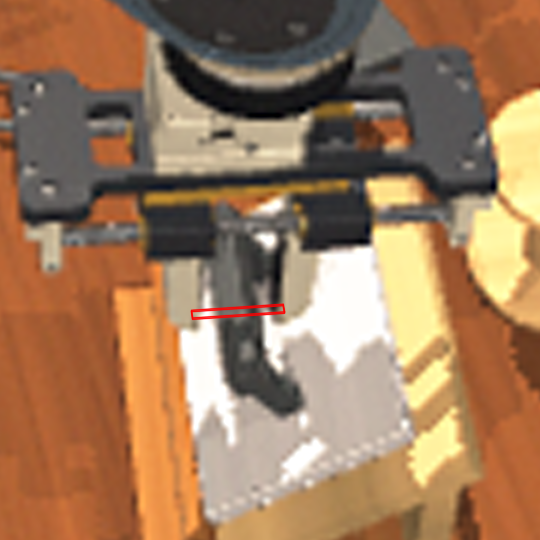

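>>> apply_moves(plan=[[0, -2, 3, 0, 0.655], [0, -2, 3, 0, 1], [0, -2, 3, 0, 1], [0, -2, 3, 0, 1], [0, -2, 3, 0, 1]], squeeze=12)

```text
time_s: 5.75
tcp_pos: [0.5609, -0.261, 0.1009]
ee_rot: [2.38, 2.046, 0.003]
wrist_force: [4.0, -0.3, -1.8]
width: 0.225
```

```bash
python3 go.py 560.5 -260.7 100 -.1515
```

```text
shift [ 0.2 -0.5  0.9] turn 0.001 alt -3.141 q [-0.51  0.61  1.56  0.    0.97 -0.36] t 5.75 z axis [ 0.003 -0.001 -1.   ] tcp [ 560.9 -261.   100.9] F [ 4.01 -0.32 -1.83] T [-0.098 -0.541  0.017] w 0.225
```

>>> apply_moves(plan=[[0, -3, -6, 0, 1], [0, -6, -12, 0, 1], [0, -10, -20, 0, 1], [0, -15, -30, 0, 1], [0, -22, -42, 0, 1], [0, -30, -55, 0, 1], [0, -38, -68, 0, 1], [0, -45, -80, 0, 1], [0, -45, -80, 0, 1], [0, -45, -80, 0, 1]])

```text
time_s: 6.75
tcp_pos: [0.5162, -0.2543, 0.181]
ee_rot: [2.38, 2.046, 0.003]
wrist_force: [0.5, -0.2, -6.1]
width: 0.168
```

```bash
python3 go.py 560.5 -260.7 100 -.1515
python3 - <<'E'
from ov import *
s=env.get_image('side')
cv2.imwrite('pics/g3.png',crops(s,[],[(310,255)],5,110,110))
E
```

```text
shift [ 0.3 44.5 81.1] turn 0.001 alt -3.141 q [-0.54  0.44  1.63  0.    1.08 -0.39] t 6.75 z axis [ 0.004 -0.001 -1.   ] tcp [ 516.2 -254.3  181. ] F [ 0.48 -0.19 -6.06] T [-0.062  0.054 -0.014] w 0.168
```

View pics/g3.png

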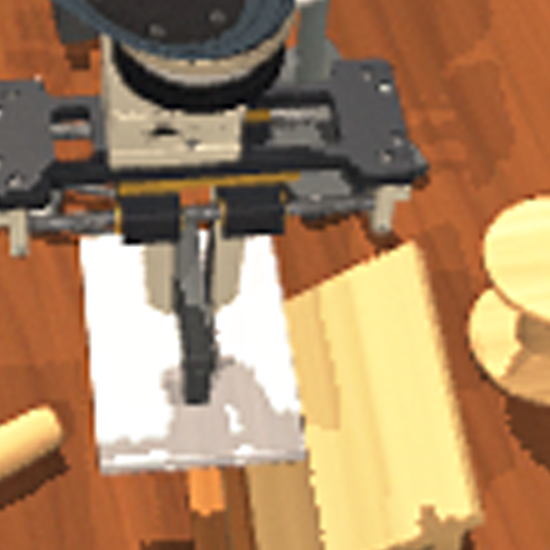

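```bash
for w in "410 -80 215" "410 100 215" "561.6 317.7 180"; do python3 go.py $w -.2285|cut -c1-60; done
```

```text
shift [ 156.3 -131.   -34.9] turn 0.078 alt -3.064 q [-0.54 
shift [ 334.2 -158.   -35. ] turn 0.078 alt -3.064 q [-0.54 
shift [ 5.722e+02 -4.090e+01  3.000e-01] turn 0.078 alt -3.0
```

>>> apply_moves(plan=[[15, -13, -10, 0, 1], [35, -30, -25, 0, 1], [60, -50, -35, 0, 1], [90, -75, -35, 0.02, 1], [123, -103, -35, 0.04, 1], [156, -131, -35, 0.06, 1], [190, -137, -35, 0.078, 1], [225, -142, -35, 0.078, 1], [260, -147, -35, 0.078, 1], [300, -153, -35, 0.078, 1]], squeeze=25)

```text
time_s: 7.8
tcp_pos: [0.4097, 0.0667, 0.2147]
ee_rot: [2.459, 1.952, 0.003]
wrist_force: [1.1, -0.2, -5.0]
width: 0.168
```

```bash
python3 go.py 410 100 215 -.2285;python3 go.py 561.6 317.7 150 -.2285|cut -c1-60
```

```text
shift [32.5 -7.3 -0.3] turn -0.001 alt 3.141 q [ 0.05  0.1   1.98 -0.    1.05  0.28] t 7.8 z axis [ 0.003 -0.001 -1.   ] tcp [409.7  66.7 214.7] F [ 1.13 -0.19 -5.  ] T [-0.115  0.013 -0.003] w 0.168
shift [279.   90.7  65. ] turn -0.001 alt 3.141 q [ 0.05  0.
```

>>> apply_moves(plan=[[35, 5, 0, 0, 1], [75, 20, 0, 0, 1], [115, 37, 5, 0, 1], [155, 50, 15, 0, 1], [195, 63, 30, 0, 1], [230, 75, 45, 0, 1], [258, 84, 55, 0, 1], [275, 89, 63, 0, 1], [279, 91, 65, 0, 1], [279, 91, 65, 0, 1]])

```text
time_s: 8.8
tcp_pos: [0.5615, 0.3177, 0.1488]
ee_rot: [2.459, 1.953, -0.0]
wrist_force: [0.0, -0.0, -5.3]
width: 0.171
```

```bash
python3 go.py 561.6 317.7 120 -.2285
cat > hp.py <<'E'
from ov import *
# fit the held level plate in the side/top views; gripper pixels: count only model-edges -> show overlay
s=env.get_image('side');t=env.get_image('top')
tc=np.array(env.sense()['tcp_pos'])
import sys
print('top/side place', [(n,px(d).round(1),round(d['p'],2)) for n,p in(('s',s),('t',t)) for d in env.place_of('plate',p)[:2]])
rs=[d for d in env.cut_out('plate',s)][:1]; print([ (px(d),d['p'],d['region'].sum()) for d in rs])
z0=tc[2]-.034
print('expected px',proj(s,[tc[0],tc[1],z0]),proj(t,[tc[0],tc[1],z0]))
pickle.dump((s,t,rs,tc),open('p4.pkl','wb'))
G=[(pose(PL,tc[0],tc[1],z0,-.2285),(0,255,0)),(pose(BASE(.0646),.5616,.3177,0,-.2285),(255,255,0))]
a=crops(s,G,[(264,150)],6,66,100); b=crops(t,G,[(177,205)],6,66,100); cv2.imwrite('pics/'+sys.argv[1],np.hstack([a,b]))
E
python3 hp.py h1.png
```

```text
shift [ 0.1  0.  28.8] turn -0.0 alt 3.142 q [ 0.44  0.59  1.45 -0.    1.1   0.67] t 8.8 z axis [ 0.001 -0.002 -1.   ] tcp [561.5 317.7 148.8] F [ 0.02 -0.01 -5.31] T [-0.064  0.043 -0.048] w 0.171
top/side place [('s', array([260.1, 145.8]), 0.97), ('t', array([175.4, 206.2]), 0.81)]
[(array([263.816, 145.908]), 0.9, np.int64(718))]
expected px [[264.19677773 141.86837026]] [[172.59255551 206.61710191]]
```

View pics/h1.png

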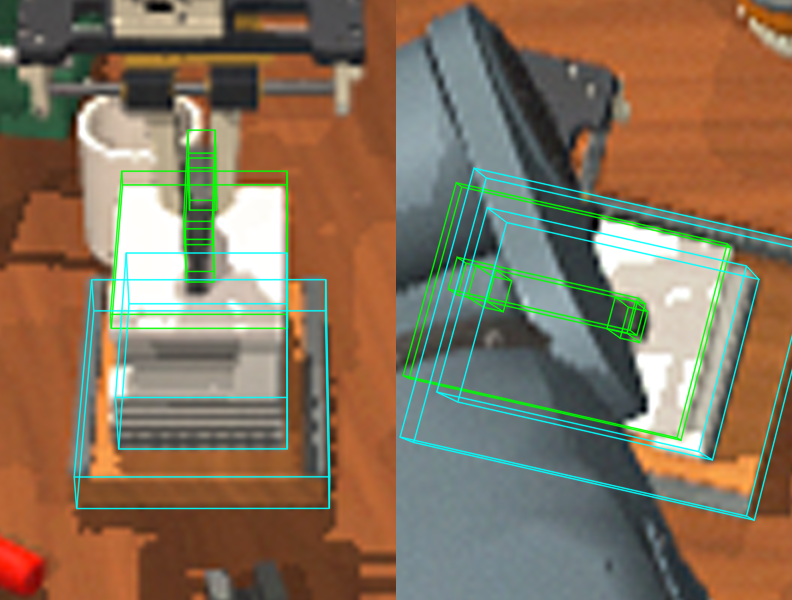

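```bash
cat > hf.py <<'E'
from ov import *
s=env.get_image('side');t=env.get_image('top');tc=np.array(env.sense()['tcp_pos'])
rs=env.cut_out('plate',s)[0];rt=env.cut_out('plate',t)
print(rs['p'],[(px(d).round(),d['p'],d['region'].sum()) for d in rt])
pickle.dump((s,t,rs,rt,tc),open('p5.pkl','wb'))
E
python3 hf.py
python3 - <<'E'
from ov import *
s,t,rs,rt,tc=pickle.load(open('p5.pkl','rb'))
def up(p,x0,y0,w,h,S,reg=None):
    im=cv2.resize(p['frame'][y0:y0+h,x0:x0+w,::-1],None,fx=S,fy=S,interpolation=cv2.INTER_NEAREST)
    if reg is not None:
        c,_=cv2.findContours(cv2.resize(reg[y0:y0+h,x0:x0+w].astype(np.uint8),None,fx=S,fy=S,interpolation=cv2.INTER_NEAREST),0,2); cv2.drawContours(im,c,-1,(0,0,255),1)
    return im
cv2.imwrite('pics/h2.png',np.hstack([up(s,245,118,40,60,10,rs['region']),up(t,168,178,40,60,10,rt[0]['region'] if rt else None)]))
E
```

```text
0.82 [(array([188., 205.]), 0.7, np.int64(479))]
```

View pics/h2.png

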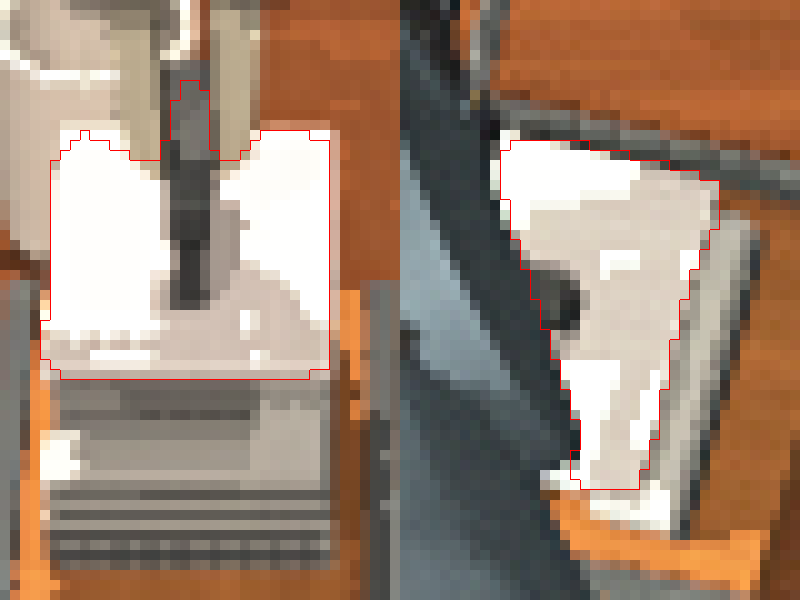

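```bash
cat > hf2.py <<'E'
from ov import *
s,t,rs,rt,tc=pickle.load(open('p5.pkl','rb'))
rsr=cv2.morphologyEx(rs['region'].astype(np.uint8),cv2.MORPH_CLOSE,np.ones((9,9)))
ws=np.ones((420,560));ws[:137,253:272]=0
wt=np.zeros((420,560),np.uint8);cv2.fillConvexPoly(wt,np.array([(180,185),(205,185),(205,235),(188,235),(186,222)]),1)
c,sn=np.cos(-.2285),np.sin(-.2285)
def mod(v,yaw=-.2285):
    a,u,z,pit,rol=v; M=R.from_euler('z',yaw)*R.from_euler('x',pit)*R.from_euler('y',rol)
    o=np.array([tc[0]+a*c-u*sn,tc[1]+a*sn+u*c,z]); piv=np.array([0,0,.048])
    return [M.apply(PL[0]-piv)+piv+o]
def loss(v): return (ws*np.abs(render(s,mod(v))-rsr)).sum()+(wt*np.abs(render(t,mod(v))-rt[0]['region'])).sum()
for free in ([1,2],[0,1,2],[0,1,2,3],[0,1,2,3,4]):
    x=np.array([0,0,tc[2]-.034,0,0]); st=np.array([.005,.01,.01,.1,.1])
    def L(q,x=x): w=x.copy(); w[free]=q; return loss(w)
    q=x[free]
    for k in (1,.5):
        o=minimize(L,q,method='Nelder-Mead',options=dict(initial_simplex=np.vstack([q]+[q+np.eye(len(q))[i]*st[free][i]*k for i in range(len(q))]),xatol=1e-4,fatol=.1)); q=o.x
    print(free,q.round(4),round(o.fun,1))
print('tcp z',tc[2])
E
python3 hf2.py
```

```text
[1, 2] [0.0011 0.1096] 77.3
[0, 1, 2] [-0.0007  0.0012  0.1095] 74.3
[0, 1, 2, 3] [1.000e-04 5.000e-04 1.109e-01 2.100e-03] 78.3
[0, 1, 2, 3, 4] [ 1.000e-04  2.900e-03  1.066e-01 -5.540e-02  1.190e-02] 68.6
tcp z 0.15052399265528388
```

>>> apply_moves(plan=[[-1, 0, 8, 0, 1], [-1, 0, 18, 0, 1], [-1, 0, 26, 0, 1], [-1, 0, 31, 0, 1], [-1, 0, 34, 0, 1], [-1, 0, 35, 0, 1], [-1, 0, 36, 0, 1], [-1, 0, 36, 0, 1]])

```text
time_s: 10.05
tcp_pos: [0.5618, 0.3165, 0.1145]
ee_rot: [2.459, 1.951, 0.004]
wrist_force: [-0.2, -0.9, -6.1]
width: 0.17
```

```bash
python3 go.py 561.6 317.7 105 -.2285
```

```text
shift [ 1.1 -0.5  9.5] turn -0.001 alt 3.141 q [ 0.44  0.63  1.48 -0.    1.03  0.67] t 10.05 z axis [ 0.003 -0.    -1.   ] tcp [561.8 316.5 114.5] F [-0.19 -0.93 -6.09] T [-0.066  0.087  0.051] w 0.17
```

>>> apply_moves(plan=[[0, 0, 1, 0, 1], [0, 0, 2, 0, 1], [0, 0, 3, 0, 1], [0, 0, 4, 0, 1]])

```text
time_s: 10.45
tcp_pos: [0.5619, 0.3165, 0.1109]
ee_rot: [2.459, 1.951, 0.004]
wrist_force: [-4.9, -3.5, 7.1]
width: 0.169
```

>>> apply_moves(plan=[[0, 0, 1, 0, 1], [0, 0, 2, 0, 1]])

```text
time_s: 10.65
tcp_pos: [0.562, 0.3166, 0.1108]
ee_rot: [2.459, 1.951, 0.004]
wrist_force: [-10.9, -6.1, 21.3]
width: 0.17
```

>>> apply_moves(plan=[[0, 0, 1, 0, 1], [0, 0, 2, 0, 1]])

```text
time_s: 10.85
tcp_pos: [0.5622, 0.3167, 0.1108]
ee_rot: [2.459, 1.951, 0.006]
wrist_force: [-10.6, -6.4, 23.2]
width: 0.167
```

>>> apply_moves(plan=[[0, 0, 0, 0, 1], [0, 0, 0, 0, 1]])

```text
time_s: 11.05
tcp_pos: [0.5623, 0.3168, 0.1109]
ee_rot: [2.459, 1.951, 0.007]
wrist_force: [0.2, -0.1, 3.5]
width: 0.168
```

```bash
python3 go.py 561.6 317.7 105 -.2285; python3 hf.py; sed -i 's/ws\[:137,253:272\]=0/ws[:150,252:273]=0/' hf2.py; python3 hf2.py
python3 - <<'E'
from ov import *
s,t,rs,rt,tc=pickle.load(open('p5.pkl','rb'))
cv2.imwrite('pics/h3.png',np.hstack([cv2.resize(p['frame'][y0:y0+60,x0:x0+40,::-1],None,fx=10,fy=10,interpolation=cv2.INTER_NEAREST) for p,x0,y0 in((s,245,118),(t,168,178))]))
E
```

```text
shift [ 0.7 -1.   5.9] turn -0.001 alt 3.141 q [ 0.44  0.64  1.48 -0.    1.02  0.67] t 11.05 z axis [ 0.005  0.    -1.   ] tcp [562.3 316.8 110.9] F [ 0.18 -0.13  3.5 ] T [-0.068  0.311 -0.036] w 0.168
0.74 [(array([192., 207.]), 0.64, np.int64(440)), (array([278., 177.]), 0.25, np.int64(1207))]
[1, 2] [0.0007 0.0713] 112.0
[0, 1, 2] [-0.0013  0.0003  0.0714] 104.3
[0, 1, 2, 3] [-0.0013  0.0002  0.072   0.0173] 107.3
[0, 1, 2, 3, 4] [-0.      0.0007  0.0709 -0.0039  0.0101] 104.2
tcp z 0.11089871183142508
```

View pics/h3.png

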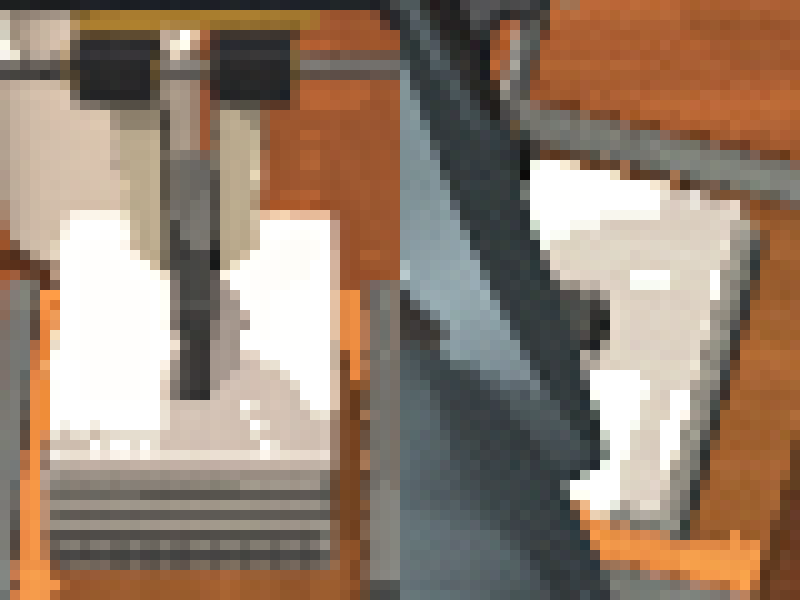

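>>> apply_moves(plan=[[0, 0, -0.3, 0, 1], [0, 0, -0.3, 0, 0.6], [0, 0, -0.3, 0, 0.6], [0, 0, -0.3, 0, 0.6], [0, 0, -6, 0, 0.6], [0, 0, -20, 0, 0.6], [0, 0, -50, 0, 0.6], [0, 0, -90, 0, 0.6]], squeeze=20)

```text
time_s: 12.05
tcp_pos: [0.5613, 0.3164, 0.2017]
ee_rot: [2.459, 1.951, 0.003]
wrist_force: [-0.2, 0.3, 0.4]
width: 0.398
```

```bash
for w in "400 150 215" "457.7 -20.6 120"; do python3 go.py $w $(python3 -c "print(-.4583+1.5708)"); done
```

```text
shift [-198.7 -119.2  -13.7] turn -1.342 alt 1.8 q [ 0.44  0.54  1.41 -0.    1.19  0.67] t 12.05 z axis [ 0.003 -0.    -1.   ] tcp [561.3 316.4 201.7] F [-0.16  0.35  0.44] T [-0.083  0.051 -0.001] w 0.398
shift [-351.8  -24.5   81.6] turn -1.342 alt 1.8 q [ 0.44  0.54  1.41 -0.    1.19  0.67] t 12.05 z axis [ 0.003 -0.    -1.   ] tcp [561.3 316.4 201.7] F [-0.16  0.35  0.44] T [-0.083  0.051 -0.001] w 0.398
```

```bash
python3 go.py 450.5 -17.1 80 1.1125
```

```text
shift [-350.   -32.5  121.6] turn -1.342 alt 1.8 q [ 0.44  0.54  1.41 -0.    1.19  0.67] t 12.05 z axis [ 0.003 -0.    -1.   ] tcp [561.3 316.4 201.7] F [-0.16  0.35  0.44] T [-0.083  0.051 -0.001] w 0.398
```

>>> apply_moves(plan=[[-38, -3, 0, 0, 0.6], [-358, -30, 0, -1.342, 0.45], [-358, -30, 0, -1.342, 0.45], [-358, -30, 0, -1.342, 0.45], [-358, -30, 0, -1.342, 0.45], [-358, -30, 0, -1.342, 0.45], [-358, -30, 0, -1.342, 0.45], [-358, -30, 60, -1.342, 0.45], [-358, -30, 82, -1.342, 0.45], [-358, -30, 122, -1.342, 0.45]])

```text
time_s: 13.05
tcp_pos: [0.4514, -0.027, 0.0797]
ee_rot: [0.78, 3.037, 0.001]
wrist_force: [1.5, 0.1, 0.2]
width: 0.548
```

```bash
python3 go.py 450.5 -17.1 40 1.1125
```

```text
shift [ 5.8  8.2 39.7] turn -0.044 alt 3.097 q [-0.16  0.39  2.02 -0.    0.73 -1.23] t 13.05 z axis [ 0.006 -0.001 -1.   ] tcp [451.4 -27.   79.7] F [1.51 0.14 0.22] T [ 0.046 -0.047 -0.031] w 0.548
```

Run:
```python
from ov import *
np.set_printoptions(precision=4,suppress=True)
s=env.get_image('side');t=env.get_image('top')
V=[]
for p,c in((s,(264,150)),(t,(177,205))):
    for d in env.cut_out('plate',p):
        if np.hypot(*(px(d)-c))<25: V.append((p,d['region'])); print(px(d),d['p'],d['region'].sum()); break
f=lambda v:pose(PL,v[0],v[1],v[2],v[3])
r=fit(V,f,np.array([.562,.3175,.071,-.2285]),[.005,.005,.005,.05]);print(r)
for e in env.cut_out('tag',s)[:1]: print('tag',px(e),e['p'],e['region'].sum())
G=[(f(r[0]),(0,255,0)),(pose(BASE(r[0][2]),.5616,.3177,0,-.2285),(255,255,0)),(pose(TAG,.4577,-.0206,0,-.4583),(255,0,255))]
cv2.imwrite('pics/i1.png',np.hstack([crops(s,G,[(264,158)],6,60,80),crops(s,G,[(262,232)],6,60,80)]))
```

```text
[267.624 152.418] 0.63 366
[177.576 209.916] 0.89 1461
(array([ 0.5635,  0.3166,  0.0689, -0.2323]), np.float64(467.9372549019608), [np.int64(366), np.int64(1461)])
tag [258.888 237.804] 0.51 323
```

View pics/i1.png

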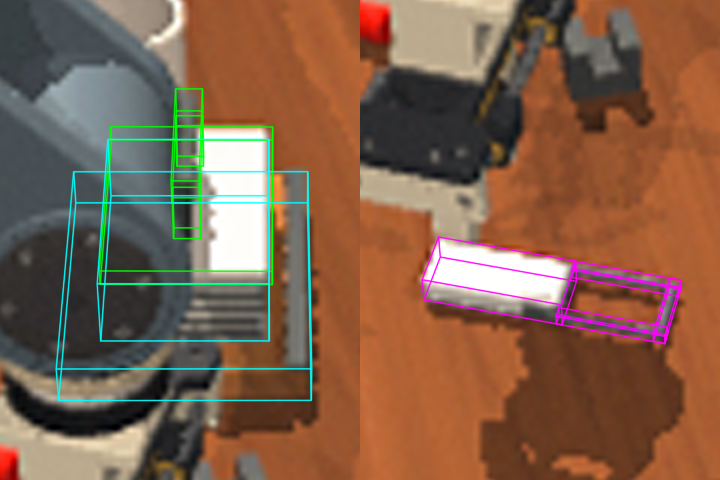

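>>> apply_moves(plan=[[6, 8, 30, -0.044, 0.45], [6, 8, 55, -0.044, 0.45], [6, 8, 68, -0.044, 0.45], [6, 8, 73, -0.044, 0.45], [6, 8, 73, -0.044, 0.45]])

```text
time_s: 13.8
tcp_pos: [0.4524, -0.0154, 0.0097]
ee_rot: [0.726, 3.049, 0.001]
wrist_force: [-0.2, -0.0, -0.6]
width: 0.55
```

```bash
python3 go.py 450.5 -17.1 3 1.1125
```

```text
shift [ 1.  -2.4  6.7] turn -0.009 alt 3.132 q [-0.14  0.53  2.04 -0.    0.56 -1.24] t 13.8 z axis [ 0.007 -0.001 -1.   ] tcp [452.4 -15.4   9.7] F [-0.25 -0.04 -0.61] T [ 0.    -0.029 -0.035] w 0.55
```

>>> apply_moves(plan=[[1, -2.4, 3, -0.01, 0.45], [1, -2.4, 5.5, -0.01, 0.45], [1, -2.4, 6.5, -0.01, 0.45], [1, -2.4, 6.5, -0.01, 1], [1, -2.4, 6.5, -0.01, 1], [1, -2.4, 6.5, -0.01, 1], [1, -2.4, 6.5, -0.01, 1]], squeeze=25)

```text
time_s: 14.5
tcp_pos: [0.4506, -0.0171, 0.0033]
ee_rot: [0.711, 3.053, 0.001]
wrist_force: [0.1, -0.5, 0.6]
width: 0.323
```

```bash
python3 go.py 450.5 -17.1 3 1.1125
```

```text
shift [0.1 0.  0.3] turn 0.001 alt -3.141 q [-0.14  0.54  2.05 -0.    0.54 -1.25] t 14.5 z axis [ 0.007 -0.001 -1.   ] tcp [450.6 -17.1   3.3] F [ 0.06 -0.48  0.57] T [-0.015  0.037  0.048] w 0.323
```

```bash
python3 go.py 475.1 -73.1 169 1.7932
```

```text
shift [ -47.9  -39.  -165.4] turn -0.68 alt 2.462 q [-0.14  0.54  2.05 -0.    0.54 -1.25] t 14.5 z axis [ 0.007 -0.001 -1.   ] tcp [450.6 -17.1   3.3] F [ 0.06 -0.48  0.57] T [-0.015  0.037  0.048] w 0.323
```

>>> apply_moves(plan=[[0, 0, -20, 0, 1], [0, 0, -55, 0, 1], [-15, -12, -90, -0.13, 1], [-30, -25, -125, -0.26, 1], [-40, -33, -155, -0.4, 1], [-48, -39, -165, -0.53, 1], [-48, -39, -165, -0.65, 1], [-48, -39, -165, -0.68, 1], [-48, -39, -165, -0.68, 1], [-48, -39, -165, -0.68, 1]])

```text
time_s: 15.5
tcp_pos: [0.475, -0.0731, 0.1684]
ee_rot: [-0.346, 3.116, -0.003]
wrist_force: [-0.3, -0.5, -0.9]
width: 0.318
```

```bash
python3 go.py 475.1 -73.1 169 1.7932
cat > tf.py <<'E'
from ov import *
np.set_printoptions(precision=4,suppress=True)
s=env.get_image('side');t=env.get_image('top');tc=np.array(env.sense()['tcp_pos'])
M=R.from_rotvec(env.sense()['ee_rot']).as_matrix(); yaw=(np.arctan2(M[1,1],M[0,1])-np.pi/2+np.pi/2)%np.pi-np.pi/2
e=tc+np.array([np.cos(yaw)*.098,np.sin(yaw)*.098,.0047])
print('yaw',yaw,'eye pred',e)
P={}
for n,p in(('s',s),('t',t)):
    print(n,'eye pred px',proj(p,e)[0].round(1))
    for th in('tag_eye','hook_nose','hook_bowl'):
        print(th,[(px(d).round(1).tolist(),round(d['p'],2)) for d in env.place_of(th,p)[:3]])
pickle.dump((s,t,tc,yaw),open('p6.pkl','wb'))
S=pose(STAND,.6097,-.0427,0,.2224)
T=pose(TAG,tc[0]+.008*np.cos(yaw),tc[1]+.008*np.sin(yaw),tc[2]-.0033,yaw)
cv2.imwrite('pics/tf.png',np.hstack([crops(s,[(S,(0,255,255))] and [(T,(255,0,255)),(S[2:],(0,255,255))],[(290,195)],7,57,80),crops(t,[(T,(255,0,255)),(S[2:],(0,255,255))],[(288,200)],7,57,80)]))
E
python3 tf.py
```

```text
shift [-0.1 -0.1 -0.6] turn -0.001 alt 3.14 q [-0.25  0.29  1.88  0.    0.97 -2.04] t 15.5 z axis [ 0.007 -0.001 -1.   ] tcp [475.  -73.1 168.4] F [-0.27 -0.46 -0.91] T [ 0.036  0.015 -0.013] w 0.318
yaw 0.2215875736595101 eye pred [ 0.5707 -0.0515  0.1731]
s eye pred px [293.5 201.5]
tag_eye [([225.3, 310.7], 0.68), ([293.0, 201.4], 0.44)]
hook_nose [([306.4, 199.0], 0.96)]
hook_bowl [([310.7, 198.0], 0.91)]
t eye pred px [295.9 199.7]
tag_eye [([340.5, 154.8], 0.21)]
hook_nose [([289.4, 190.8], 0.89)]
hook_bowl [([291.6, 179.1], 0.74)]
```

View pics/tf.png

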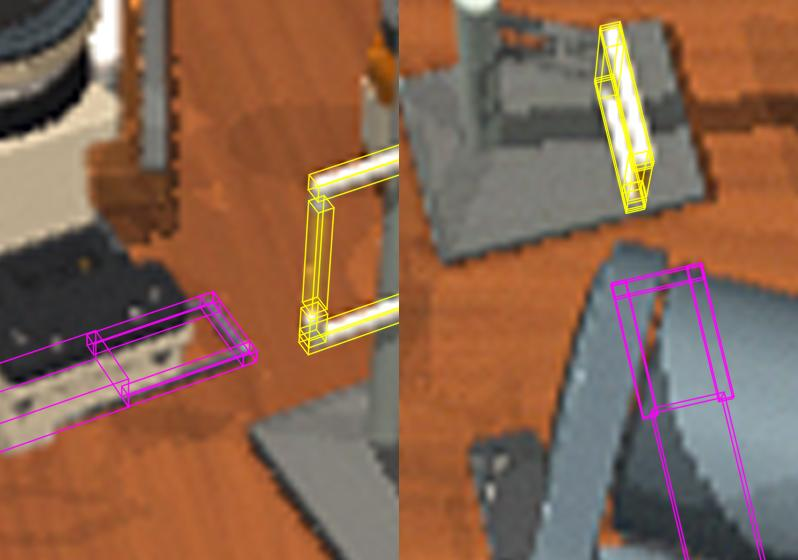

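>>> apply_moves(plan=[[-8, 0, -1, 0, 1], [-16, 0, -1, 0, 1], [-24, 0, -1, 0, 1], [-30, 0, -1, 0, 1], [-36, 0, -1, 0, 1], [-42, 0, -1, 0, 1], [-47, 0, -1, 0, 1], [-51, 0, -1, 0, 1], [-51, 0, -1, 0, 1]])

```text
time_s: 16.8
tcp_pos: [0.5251, -0.0618, 0.1697]
ee_rot: [-0.348, 3.115, -0.003]
wrist_force: [-1.9, -0.6, -1.5]
width: 0.317
```

```bash
python3 go.py 475.1 -73.1 169 1.7932
```

```text
shift [51.2  0.   0.4] turn -0.0 alt 3.142 q [-0.21  0.37  1.76  0.    1.01 -2.  ] t 16.8 z axis [ 0.007 -0.001 -1.   ] tcp [525.1 -61.8 169.7] F [-1.92 -0.56 -1.52] T [-0.094  0.439 -0.035] w 0.317
```

>>> apply_moves(plan=[[-6, 0, 0, 0, 1], [-11, 0, 0, 0, 1], [-16, 0, 0, 0, 1], [-20, 0, 0, 0, 1], [-24, 0, 0, 0, 1], [-26, 0, 0, 0, 1], [-26, 0, 0, 0, 1]])

```text
time_s: 17.5
tcp_pos: [0.5507, -0.056, 0.1699]
ee_rot: [-0.348, 3.115, -0.003]
wrist_force: [-0.2, -0.2, -1.0]
width: 0.317
```

```bash
python3 go.py 475.1 -73.1 169 1.7932; python3 tf.py | grep -v bowl
```

```text
shift [77.5  0.   0.4] turn 0.0 alt -3.141 q [-0.19  0.41  1.7   0.    1.03 -1.98] t 17.5 z axis [ 0.007 -0.001 -1.   ] tcp [550.7 -56.  169.9] F [-0.25 -0.17 -0.99] T [ 0.044 -0.015  0.002] w 0.317
yaw 0.22246115594303117 eye pred [ 0.646  -0.0344  0.1746]
s eye pred px [317.3 192.8]
tag_eye [([314.8, 191.0], 0.71)]
hook_nose [([305.3, 198.3], 0.85), ([310.5, 197.6], 0.59)]
t eye pred px [289.8 174.2]
tag_eye []
hook_nose [([209.4, 156.2], 0.44)]
```

>>> apply_moves(plan=[[0, 0, 4, 0, 1], [0, 0, 8, 0, 1], [0, 0, 12, 0, 1], [0, 0, 14, 0, 1], [0, 0, 14, 0, 1]])

```text
time_s: 18.4
tcp_pos: [0.5503, -0.0561, 0.1555]
ee_rot: [-0.348, 3.116, -0.003]
wrist_force: [-0.5, -0.9, 0.1]
width: 0.318
```

```bash
python3 go.py 475.1 -73.1 169 1.7932
```

```text
shift [ 77.1  -0.  -13.9] turn -0.0 alt 3.142 q [-0.19  0.43  1.71  0.    1.   -1.98] t 18.4 z axis [ 0.006 -0.001 -1.   ] tcp [550.3 -56.1 155.5] F [-0.46 -0.91  0.09] T [0.004 0.041 0.044] w 0.318
```

>>> apply_moves(plan=[[5, 0, 0, 0, 1], [10, 0, 0, 0, 1], [16, 0, 0, 0, 1], [16, 0, 1, 0, 1], [16, 0, 2, 0, 1], [16, 0, 2, 0, 1]])

```text
time_s: 19.0
tcp_pos: [0.5348, -0.0596, 0.1534]
ee_rot: [-0.348, 3.116, -0.003]
wrist_force: [-1.2, 0.1, -0.0]
width: 0.323
```

>>> apply_moves(plan=[[0, 0, 0.7, 0, 1], [0, 0, 1.4, 0, 1]])

```text
time_s: 19.2
tcp_pos: [0.535, -0.0596, 0.152]
ee_rot: [-0.348, 3.116, -0.003]
wrist_force: [-1.1, 0.0, 2.1]
width: 0.315
```

>>> apply_moves(plan=[[0, 0, -0.5, 0, 1], [0, 0, -0.5, 0, 1], [-0.5, 0, 8, 0, 1], [-1.5, 0, 16, 0, 1], [-3, 0, 25, 0, 1], [-6, 0, 33, 0, 1], [-9, 0, 41, 0, 1], [-13, 0, 49, 0, 1], [-18, 0, 57, 0, 1], [-18, 0, 57, 0, 1]], squeeze=4)

```text
time_s: 20.2
tcp_pos: [0.5531, -0.0555, 0.094]
ee_rot: [-0.348, 3.117, -0.002]
wrist_force: [-0.5, 0.8, -0.7]
width: 0.323
```

```bash
python3 go.py 475.1 -73.1 169 1.7932
python3 - <<'E'
from ov import *
s=env.get_image('side')
S=pose(STAND,.6097,-.0427,0,.2224)
# numeric check of tilt: fit tag region
r=env.cut_out('tag',s)[:3]; print([(px(d).round(1),d['p'],d['region'].sum()) for d in r])
tc=np.array(env.sense()['tcp_pos'])
bowl=np.array([.6097+.020*.9754,-.0427+.02*.2206,.157])
M0=R.from_euler('z',.2224)
for th in (0,20,35,50):
    M=M0*R.from_euler('y',-np.radians(th)); T=[M.apply(b-np.array([.09,0,.008]))+bowl for b in TAG]
    print(th,[round((render(s,T)*d['region']).sum()) for d in r],proj(s,T[0].mean(0)))
E
```

```text
shift [ 79.5  -0.1 -75.4] turn 0.0 alt -3.141 q [-0.18  0.52  1.74  0.    0.87 -1.98] t 20.2 z axis [ 0.005 -0.001 -1.   ] tcp [553.1 -55.5  94. ] F [-0.51  0.84 -0.74] T [ 0.053  0.099 -0.003] w 0.323
[(array([282.9, 220.8]), 0.48, np.int64(122))]
0 [28] [[284.2652047  208.65096057]]
20 [76] [[285.82512409 215.44185181]]
35 [119] [[289.01050929 219.11550018]]
50 [53] [[293.61835423 221.35168914]]
```

>>> apply_moves(plan=[[0, 0, 0, 0, 0.4], [0, 0, 0, 0, 0.4], [0, 0, 0, 0, 0.4], [0, 0, 0, 0, 0.4], [0, 0, 0, 0, 0.4], [15, 0, 0, 0, 0.4], [40, 0, 0, 0, 0.4], [80, 0, -10, 0, 0.4], [110, 0, -40, 0, 0.4], [130, 0, -80, 0, 0.4]])

```text
time_s: 21.3
tcp_pos: [0.4229, -0.0841, 0.1738]
ee_rot: [-0.348, 3.12, -0.0]
wrist_force: [0.7, 0.4, 1.6]
width: 0.603
```

>>> apply_moves(plan=[[40, -20, -40, 0, 0.4], [60, -60, -80, 0, 0.4], [60, -110, -80, 0, 0.4], [60, -160, -80, 0, 0.4], [60, -200, -80, 0, 0.4], [60, -200, -80, 0, 0.4], [60, -200, -80, 0, 0.4], [60, -200, -80, 0, 0.4], [60, -200, -80, 0, 0.4], [60, -200, -80, 0, 0.4]])

```text
time_s: 22.3
tcp_pos: [0.4083, -0.2915, 0.254]
ee_rot: [-0.35, 3.119, -0.0]
wrist_force: [0.1, -0.4, -0.4]
width: 0.599
```

```bash
python3 go.py 475.1 -73.1 169 1.7932
python3 - <<'E'
from ov import *
np.set_printoptions(precision=4,suppress=True)
s=env.get_image('side');t=env.get_image('top')
r={}
for n,p in(('s',s),('t',t)):
    r[n]=env.cut_out('tag',p)[:3]; print(n,[(px(d).round(1),d['p'],d['region'].sum()) for d in r[n]])
    print([(px(d).round(1),round(d['p'],2)) for d in env.place_of('plate',p)[:2]])
bowl=np.array([.6097+.020*.9754,-.0427+.02*.2206,.157]); M0=R.from_euler('z',.2224)
for th in (40,60,75,90,105):
    M=M0*R.from_euler('y',-np.radians(th)); T=[M.apply(b-np.array([.09,0,.008]))+bowl for b in TAG]
    m=render(s,T); print(th,round(m.sum()),[round((m*d['region']).sum()) for d in r['s']],proj(s,T[0].mean(0)))
V=[]
for p,c in((s,(264,155)),(t,(177,207))):
    for d in env.cut_out('plate',p):
        if np.hypot(*(px(d)-c))<25: V.append((p,d['region'])); print(px(d),d['p'],d['region'].sum()); break
print(fit(V,lambda v:pose(PL,v[0],v[1],v[2],v[3]),np.array([.562,.3175,.071,-.2285]),[.005,.005,.005,.05]))
pickle.dump((s,t),open('p7.pkl','wb'))
cv2.imwrite('pics/fin.png',np.hstack([crops(s,[],[(305,205)],7,57,80),crops(t,[],[(280,185)],7,57,80)]))
E
```

```text
shift [-113.3  198.3   85.2] turn 0.001 alt -3.141 q [-0.71  0.22  1.73  0.    1.18 -2.51] t 22.3 z axis [ 0.003  0.    -1.   ] tcp [ 408.3 -291.5  254. ] F [ 0.13 -0.37 -0.42] T [-0.009  0.012 -0.021] w 0.599
s [(array([316.2, 214.2]), 0.57, np.int64(201))]
[]
t [(array([287.6, 174.3]), 0.56, np.int64(44))]
[(array([174.8, 209.6]), 0.9), (array([292.9, 190.4]), 0.65)]
40 432 [3] [[290.4046 220.0269]]
60 396 [4] [[297.3102 221.9982]]
75 352 [5] [[303.4963 221.6979]]
90 296 [9] [[310.1089 219.936 ]]
105 225 [88] [[316.7536 216.8465]]
[178.416 208.908] 0.95 1454
(array([ 0.5636,  0.3167,  0.0654, -0.2285]), np.float64(51.05882352941177), [np.int64(1454)])
```

>>> apply_moves(plan=[[0, 0, 0, 0, 0.4], [0, 0, 0, 0, 0.4], [0, 0, 0, 0, 0.4], [0, 0, 0, 0, 0.4], [0, 0, 0, 0, 0.4], [0, 0, 0, 0, 0.4], [0, 0, 0, 0, 0.4], [0, 0, 0, 0, 0.4], [0, 0, 0, 0, 0.4], [0, 0, 0, 0, 0.4]])

```text
time_s: 23.7
tcp_pos: [0.4082, -0.2924, 0.2538]
ee_rot: [-0.348, 3.12, -0.0]
wrist_force: [0.7, 0.5, 0.6]
width: 0.6
```

>>> apply_moves(plan=[[0, 0, 0, 0, 0.4], [0, 0, 0, 0, 0.4], [0, 0, 0, 0, 0.4], [0, 0, 0, 0, 0.4], [0, 0, 0, 0, 0.4], [0, 0, 0, 0, 0.4], [0, 0, 0, 0, 0.4], [0, 0, 0, 0, 0.4], [0, 0, 0, 0, 0.4], [0, 0, 0, 0, 0.4]])

```text
time_s: 24.7
tcp_pos: [0.4082, -0.2924, 0.2538]
ee_rot: [-0.348, 3.12, -0.0]
wrist_force: [-0.7, 0.5, -0.8]
width: 0.6
```

```bash
cat > fin.py <<'E'
from ov import *
np.set_printoptions(precision=4,suppress=True)
s=env.get_image('side');t=env.get_image('top')
V=[]
for p in(s,t):
    d=env.cut_out('tag',p); print([(px(q).round(1),q['p'],q['region'].sum()) for q in d]); d=[q for q in d if np.hypot(*(px(q)-((312,215) if p is s else (287,175))))<30]; V+= [(p,q['region']) for q in d[:1]]
M0=R.from_euler('z',.2224)
def tg(v):
    M=M0*R.from_euler('zy',[v[2],-v[1]]); b=np.array([.6097+v[0]*.9754,-.0427+v[0]*.2206,.157])
    return [M.apply(q-np.array([.09,0,.008]))+b for q in TAG]
r=None
for th in(1.2,1.6,2.0):
    q=fit(V[:1],tg,np.array([.02,th,0.]),[.01,.2,.2]); print(q)
V=[]
for p,c in((s,(264,155)),(t,(177,207))):
    for d in env.cut_out('plate',p):
        if np.hypot(*(px(d)-c))<25: V.append((p,d['region'])); print(px(d),d['p'],d['region'].sum()); break
print(fit(V,lambda v:pose(PL,v[0],v[1],v[2],v[3]),np.array([.562,.3175,.071,-.2285]),[.005,.005,.005,.05]))
# gate: brightness along the closed-gate line vs outside
g=np.array([[.6097,-.0427,z] for z in np.linspace(.172,.222,9)])
print('gate px',[s['frame'][int(round(v)),int(round(u))].tolist() for u,v in proj(s,g)])
o=pickle.load(open('p1.pkl','rb'))[0]
print('gate px at start',[o['frame'][int(round(v)),int(round(u))].tolist() for u,v in proj(s,g)])
E
python3 fin.py
```

```text
[(array([317.5, 214.7]), 0.58, np.int64(205))]
[]
(array([0.0342, 1.7558, 0.0288]), np.float64(61.63921568627451), [np.int64(205)])
(array([0.0343, 1.7575, 0.0231]), np.float64(61.274509803921575), [np.int64(205)])
(array([0.0343, 1.7562, 0.0236]), np.float64(61.39607843137255), [np.int64(205)])
[177.52 208.32] 0.63 1486
(array([ 0.5627,  0.3161,  0.0714, -0.2291]), np.float64(51.0), [np.int64(1486)])
gate px [[136, 102, 37], [136, 102, 37], [137, 103, 39], [135, 101, 34], [132, 100, 37], [131, 96, 35], [145, 110, 40], [140, 106, 40], [132, 131, 126]]
gate px at start [[172, 127, 45], [172, 130, 47], [177, 131, 47], [180, 134, 48], [171, 127, 45], [169, 125, 46], [168, 126, 46], [167, 125, 44], [165, 162, 154]]
```

```bash
python3 -c "
from h import env
print(env.close_job())"
```

```text
the job is handed in; nothing more can be done
None
```

The plate is lying on the pile and the tag is hanging in the snap hook. I handed the job in at about 25 s, and it reported no verdict.

**Plate:** It levelled itself in the grip as I lifted it off the rack. I felt it touch at a pile height of about 70 mm. For about 0.4 s the wrist force reached about +23 N, roughly 29 N on the pile counting the plate's weight, before I eased off. I let go with about 9 N on the pile, of which about 5 N is the plate's own weight. The last fit, from the top view only because the arm hid the plate in the side view, put it within about 2 mm of the pile's centre and within 0.001 rad of its edges.

**Tag:** I pushed the eye in past the gate, felt about 2 N and then nothing as the gate cleared, and lowered it until it touched the bottom bar. I then let the tag swing most of the way down before releasing it.
- **Position:** The last check shows it hanging still, with the eye about 34 mm inside the nose. The fit leans about 10° from vertical, which may be fit error.
- **Gate:** The image shows gate-coloured pixels where the closed gate hangs.

**Checks that failed or were not made:**
- The network did not find the hanging tag in the last top view, so its pose comes from the side view only.
- I had used all 12 pictures, so I checked the final state with numbers rather than by looking at an image.
- I did not measure the bystanders again. I saw no unexpected contact forces on the way.

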